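# Start a self-tapping screw in an instrument case

## Task

One square-headed self-tapping screw still stands proud of the aluminium instrument case. Take the socket driver out of its holder, fit it fully over that screw's head, and turn it clockwise while pushing firmly, but not so hard that the case's rubber feet are crushed, until the screw has cut its first thread and sunk at least 3 mm (about half a turn). Then put the driver back upright in its holder and leave the screw tin and the screwdriver lying nearby where they are.

Things in the scene. Friction and masses are not known exactly. Their poses are not given: they have to be found in the camera images.
- driver_grip (a point): Centre of the handle of the loose socket driver (about 0.12 kg, 90 mm tall, stands in the holder): a black square bar 26 x 26 mm, 44 mm tall (22 mm up and down from here). Right under it a round collar, 48 mm across, 6 mm thick, on which fingertips can push; then a 16 mm neck and a square steel socket, 24 mm outside. x, y square to the faces of handle and socket alike, z up
- driver_mouth (a point): Centre of the driver's lower end, the mouth of its square socket, 68 mm below driver_grip on its axis. The socket is 16.5 x 16.5 mm inside and 18 mm deep and fits the head in four ways, a quarter turn apart. Same axes as driver_grip
- screw_washer (a point): On the proud screw's axis: top of its round washer flange (26 mm across), where the mouth of a fully fitted driver rests; 14.5 mm above the case's top at the start. Above it the square head, 14 x 14 mm, 11 mm tall, and a dome up to 17.5 mm. x, y square to the head's faces, z up; moves and turns with the screw. Three like screws in the other corners are already home
- screw_depth (a joint): How far the screw has sunk, m: 0 at the start, at most 0.011. It sinks 1.25 mm per rad (7.9 mm a turn) turned clockwise seen from above while pushed with over 10 N; with less it spins without biting. Push alone does not sink it below 25 N. 13 to 20 N is right; turning it takes under 0.3 N m. It stays where it is let go; turned back it does not rise
- case (a joint): How far the case is pressed down on its four rubber feet, m: 0 at rest, 1 mm for each 8 N of push. More than 3 mm (24 N) crushes the feet
- case_top (a point): Centre of the top face of the case, an aluminium box 140 x 100 x 35 mm that stands on rubber feet on a plywood board (160 x 120 mm, fixed). Top face 52 mm above the bench. x and y along the 140 and the 100 mm edges, z up. The screw's axis is at x = -42 mm, y = +28 mm in this frame
- holder_floor (a point): Centre of the inner floor of the driver's holder (5 mm above the bench), a fixed upright grey tube, 44 mm inside, 52 mm outside, its rim 30 mm above this floor. The driver stands on this floor, socket down, at any turn
- screw_tin: Bystander: round flat tin with green lid, 60 mm across and 18 mm tall, loose beside the holder. Origin at the centre of its underside
- red_screwdriver: Bystander: ordinary screwdriver with red handle, 164 mm long, 22 mm tall, lying loose in front of the plywood board. Origin near its middle, on its underside
There are look-alikes about, which are no part of the job. What is shaped like the part that bears driver_grip but brown or purple is not meant.

How it is judged:
On the way, in this order (a step that is already met when the one before it is completed fails the run):
1. the driver is fitted fully over the head of the proud screw, before it has sunk (distance between driver_mouth and screw_washer below 0.004 m and angle between the z axis of driver_mouth and the z axis of screw_washer, either way round below 0.15 rad and value of joint screw_depth below 0.002 m), for 0.1 s.
2. with the driver on it, the screw has cut its first thread and sunk at least 3 mm (value of joint screw_depth above 0.003 m and distance between driver_mouth and screw_washer below 0.006 m), for 0.1 s.
At the end, for the whole second after the job is handed in: The screw has sunk at least 3 mm into the case, and the released driver stands still and upright (within 0.15 rad) in its holder, socket down, its mouth within 12 mm of the middle and 5 mm of the height of the holder's floor (value of joint screw_depth above 0.003 m and horizontal distance between driver_mouth and holder_floor below 0.012 m and z of driver_mouth in the frame of holder_floor below 0.005 m and angle between driver_mouth's own z axis and vertical below 0.15 rad and linear speed of driver below 0.02 m/s); the robot touches nothing.
It fails at once if the rubber feet are crushed: the case is pressed down more than 3 mm (about 24 N) (value of joint case above 0.003 m).
It fails at once if the screw tin is shifted more than 20 mm (distance of screw_tin from where it was at the start of the episode above 0.02 m).
It fails at once if the screwdriver lying nearby is shifted more than 20 mm (distance of red_screwdriver from where it was at the start of the episode above 0.02 m).
It also fails if it takes over 72 s, if anything falls off the work surface, if the arm or the gripper's body presses on something with over 40 N, if the wrist force passes 120 N, or if a joint passes its speed limit or range.

## Robot

A 7-joint arm with a two-finger parallel gripper is mounted at the origin on a cart in front of the work surface, level with it; the furniture and walls round the work are solid. World frame = base frame: x ahead of the robot, y to its left, z up, the work surface at z = 0. Lengths are in m, angles in rad, forces in N, time in s.
With the tool pointing down it reaches from about 0.4 to 0.85 m from the base axis. Payload 4.5 kg.
Tool frame: the origin (TCP) lies at the very end of the fingers, on their centre line; the grasp point (between the pads) lies 19 mm behind it (tcp_to_grasp is the z of the grasp point in the tool frame, in m); z points along the fingers, y is the line along which they close (so a half turn about z gives the same grasp; the last joint's range is limited). The gripper opens to 88 mm and grips with 3 to 60 N. Pads are 18 mm wide; open, the fingers measure 123 mm over their backs; the gripper's body (75 mm by 187 mm) begins 45 mm behind the grasp point.
Start: joints at [0.034, 0.689, -0.195, 1.565, 0.157, 0.902, -0.215], TCP at [0.625, 0, 0.206] pointing down, gripper open.
Joint ranges: [-3.01, 3.01], [-0.46, 2.08], [-1.47, 1.51], [0.13, 2.56], [-1, 4.14], [0.04, 2.09], [-2.66, 2.66]. Speed limits (rad/s): [2.57, 2.57, 3.14, 3.14, 3.14, 3.14, 3.14].

## Interface

Orientations are given as a unit quaternion [x, y, z, w].
In Python, from plant import * gives the robot as it stands. The module is installed in compiled form; this text tells all that it offers.
- The arm moves only by the shell command python3 -m jog 'ROWS' [OPENING] [FORCE]. ROWS is JSON, a list that holds one entry, the list of rows, each a list of 6 numbers: the shift along the tool's x, y, z in m, then the turn, a rotation vector about the tool's x, y, z in rad. In form: [[[dx, dy, dz, ax, ay, az], ...]]. A call has 1 to 12 rows; each row shifts and turns the commanded pose from where the row before left it, along the tool's axes as they then stand; what a row does not reach is not made up. A row lasts 1/8 s, in which the tool goes at most 62.5 mm and 10.7 degrees, less where a joint would pass 70% of its speed; a pose out of reach is approached as far as the arm can. A call with a gripper value outside its range is refused whole. OPENING is the finger opening in m, from 0 to 0.0881, set as the call begins (- or left out, the last holds). The fingers move at their own pace and stop on an object; FORCE is the grip in N (left out, the last holds). Time passes only in rows, so rows that do not move let the fingers close. It gives the time, the measured TCP pose, the force, the opening and the grip force at its end, in the units of the state.
- get_state(): the state, without advancing time (a new reading comes with each control period).
- snapshot(name): name is "scene" or "side" or "wrist"; returns a dict with "frame" (420x560x3 uint8, red, green, blue), "mtx" (3x3 intrinsics, pixels), "D" ([k1, k2, p1, p2, k3] as OpenCV has them; the pictures are not rectified), "xyz" and "orientation" of the camera in the world; the wrist camera has in their place "mount" (4x4, takes a point from camera to tool coordinates, whose origin is the TCP and whose axes are the flange's). Camera axes: x right, y down, z forward; pixel columns grow to the right and rows downward; lengths in m; the calibration is good to about 2 mm. A picture is of the moment at which its call begins: read the wrist's pose just before it. There is no depth.
- finish_job(): hands the job in; it is judged then, once.
The state is a dict: "clock": time; "q": joint angles; "qd": joint speeds; "joint_torque": joint torques, N m; "tool_pos": TCP position; "eef_rot": TCP orientation; "contact_force": force on the tool from outside, world axes, zero at the start; "moment": the same for the moment, N m; "opening": opening from 0.0 (shut) to 1.0 (fully open); "finger_force": force on a finger pad.
Only numpy, scipy, OpenCV 4.12 (cv2) and the standard library are available. Lean on these libraries where they do the work, as an engineer would, in place of code of your own. Each camera call takes 0.05 s, during which the arm holds its last target. There are 200 camera calls.

## Working session

There is one attempt and no reset: what is moved stays moved. The work goes in short steps, Python scripts to look and compute and a shell command to move; the robot and the scene stay as the last step left them, time stands still between calls to the robot, and variables do not carry over. Pictures are saved under pics/ and viewed, at most 10 in all, crops included, and the job is handed in when it is done.

```bash
mkdir -p pics
python3 - <<'E'
from plant import *
import cv2,numpy as np
s=get_state();print(s)
a=snapshot("scene");b=snapshot("side")
for n,p in(("scene",a),("side",b)):
    cv2.imwrite(f"pics/{n}0.png",p["frame"][:,:,::-1]);print(n,{k:np.round(v,4).tolist() for k,v in p.items() if k!="frame"})
w=snapshot("wrist");cv2.imwrite("pics/wrist0.png",w["frame"][:,:,::-1]);print({k:np.round(v,4).tolist() for k,v in w.items() if k!="frame"})
E
```

```text
{'clock': 0.0, 'q': array([ 0.03378997,  0.68998751, -0.19448491,  1.56635779,  0.15731038,
        0.90250199, -0.21509816]), 'qd': array([ 3.57301416e-04, -5.33536565e-04, -1.29263893e-03, -4.28284876e-04,
        1.39139363e-03, -8.99971965e-04, -6.50689921e-05]), 'joint_torque': array([ 3.38560185e-04, -5.27571630e+01, -1.26686912e+00, -1.53434461e+01,
       -5.26333472e-02,  6.56995355e-03,  1.65937727e-04]), 'tool_pos': array([ 6.24296322e-01, -6.83596879e-05,  2.05003497e-01]), 'eef_rot': array([ 7.07077493e-01,  7.07135455e-01, -7.13887568e-04, -5.98936245e-04]), 'contact_force': array([0.30478322, 0.21733104, 0.14091199]), 'moment': array([-0.00816702, -0.0500618 , -0.0305051 ]), 'finger_force': 0.0, 'opening': 0.9972287098319214}
scene {'mtx': [[384.0947, 0.0, 276.2186], [0.0, 384.0947, 213.9461], [0.0, 0.0, 1.0]], 'D': [0.0096, 0.0, 0.0, 0.0, 0.0], 'xyz': [0.2286, 0.4561, 0.7277], 'orientation': [-0.2621, 0.9019, -0.3286, 0.0999]}
side {'mtx': [[453.386, 0.0, 284.4247], [0.0, 453.386, 214.6663], [0.0, 0.0, 1.0]], 'D': [-0.0129, 0.0, 0.0, 0.0, 0.0], 'xyz': [0.3256, 0.7437, 0.5177], 'orientation': [-0.1076, 0.8576, -0.4978, 0.0718]}
{'mtx': [[316.2629, 0.0, 278.0696], [0.0, 316.2629, 211.9972], [0.0, 0.0, 1.0]], 'D': [-0.0368, 0.0, 0.0, 0.0, 0.0], 'mount': [[-0.0001, -0.9619, -0.2734, 0.0709], [1.0, -0.0, -0.0004, 0.0005], [0.0004, -0.2734, 0.9619, -0.1802], [0.0, 0.0, 0.0, 1.0]]}
```

View pics/scene0.png

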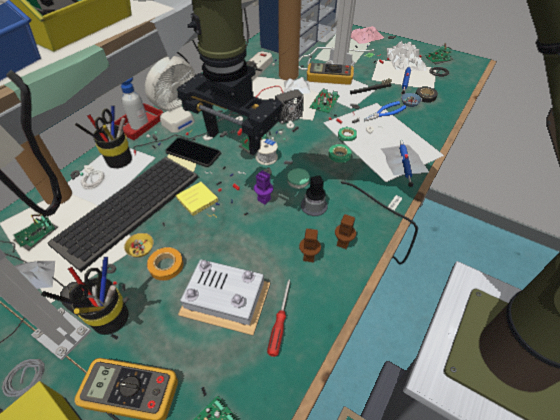

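View pics/wrist0.png

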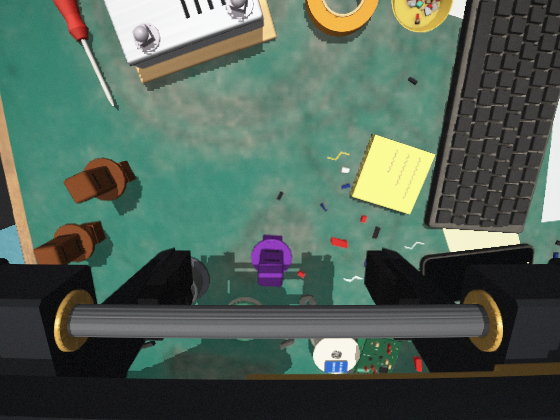

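The scene picture shows the black driver in its grey holder at about (316,195), with the green tin at (299,178). The case is at about (225,288) and the red screwdriver at (280,320). The brown and purple parts are look-alikes. In the wrist picture the case is at the top and the holder is hidden behind the left finger.

```bash
cat > h.py <<'E'
import cv2,numpy as np
from scipy.spatial.transform import Rotation as R
from plant import *
def T(p,q):
    m=np.eye(4);m[:3,:3]=R.from_quat(q).as_matrix();m[:3,3]=p;return m
def tool():
    s=get_state();return T(s["tool_pos"],s["eef_rot"])
def cam(name,png=None):
    t=tool();c=snapshot(name)
    c["T"]=t@np.array(c["mount"]) if name=="wrist" else T(c["xyz"],c["orientation"])
    if png:
        cv2.imwrite(f"pics/{png}.png",c["frame"][:,:,::-1])
        np.savez(f"pics/{png}.npz",mtx=c["mtx"],D=c["D"],T=c["T"],frame=c["frame"])
    return c
def load(png): return dict(np.load(f"pics/{png}.npz"))
def at_z(c,uv,z):
    u=cv2.undistortPoints(np.array([[uv]],float),np.array(c["mtx"]),np.array(c["D"]))[0,0]
    d=c["T"][:3,:3]@[u[0],u[1],1];o=c["T"][:3,3];return o+d*(z-o[2])/d[2]
def proj(c,P):
    i=np.linalg.inv(c["T"]);return cv2.projectPoints(np.atleast_2d(P).astype(float),R.from_matrix(i[:3,:3]).as_rotvec(),i[:3,3],np.array(c["mtx"]),np.array(c["D"]))[0][:,0]
E
python3 - <<'E'
from h import *
a=cam("scene","s1");b=cam("side","d1")
def crop(c,x,y,w,h,k): return cv2.resize(c["frame"][y:y+h,x:x+w,::-1],None,fx=k,fy=k,interpolation=cv2.INTER_CUBIC)
cv2.imwrite("pics/c1.png",np.hstack([crop(a,170,150,200,150,4)])[:600,:800])
cv2.imwrite("pics/side1.png",b["frame"][:,:,::-1])
print("holder",at_z(a,(316,205),.03),"driver top",at_z(a,(317,180),.095),"case",at_z(a,(225,288),.052),"tin",at_z(a,(299,178),.018))
E
```

```text
holder [ 0.48416785 -0.11251703  0.03      ] driver top [ 0.49581666 -0.12896686  0.095     ] case [0.52278476 0.19418803 0.052     ] tin [ 0.57185885 -0.18161959  0.018     ]
```

View pics/c1.png

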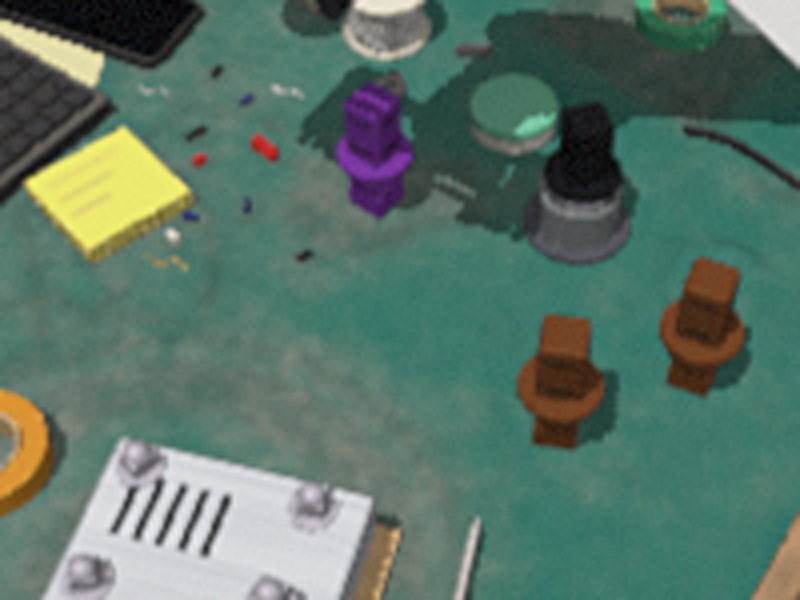

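View pics/side1.png

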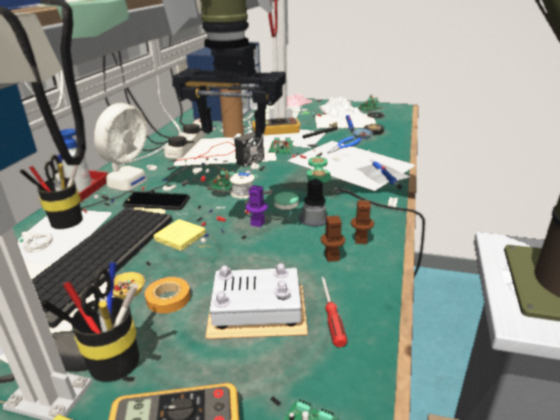

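The crop shows the driver's top at about scene (316,179). The side view shows the case's four screws. I'll look at the case from above first, then at the driver.

```bash
python3 -m jog '[[[0.03,-0.035,0,0,0,0],[0.03,-0.035,0,0,0,0],[0.02,-0.035,0,0,0,0],[0,0,0,0,0,0],[0,0,0,0,0,0]]]'; python3 -c "
from h import *
cam('wrist','wcase');print(tool()[:3,3])"; python3 -m jog '[[[-0.05,0,0,0,0,0],[-0.05,0,0,0,0,0],[-0.05,0,0,0,0,0],[-0.05,0,0,0,0,0],[-0.05,0,0,0,0,0],[-0.05,0,0,0,0,0],[0,0,0,0,0,0],[0,0,0,0,0,0],[0,0,0,0,0,0]]]'; python3 -c "
from h import *
b=cam('wrist','wdrv');print(tool()[:3,3])
a=load('wcase');i=lambda c:cv2.resize(c['frame'][:300,:,::-1],None,fx=800/560,fy=1)
a=a['frame'][:260,100:500,::-1];b=b['frame'][:260,100:500,::-1]
cv2.imwrite('pics/pair.png',np.hstack([a,b]))"
```

```text
clock: 0.88
tool_pos: [0.521, 0.0795, 0.206]
eef_rot: [0.707, 0.707, 0.0, 0.001]
contact_force: [0.3, 0.5, -0.8]
opening: 1.0
finger_force: 0.0
[0.52128301 0.07920106 0.20595234]
clock: 2.05
tool_pos: [0.5205, -0.2185, 0.2058]
eef_rot: [0.706, 0.708, 0.0, -0.0]
contact_force: [-0.4, -0.3, -0.2]
opening: 1.0
finger_force: 0.0
[ 0.52047955 -0.21848081  0.20586134]
```

View pics/pair.png

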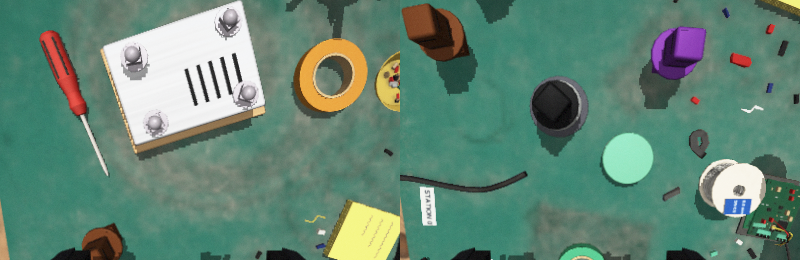

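The left half shows the case with four screws at about wrist (232,55), (328,22), (347,93) and (254,122). The right half shows the driver top at about (253,100). I'll zoom in on both.

```bash
python3 -c "
from h import *
a=load('wcase')['frame'][0:155,190:380,::-1];b=load('wdrv')['frame'][60:155,200:310,::-1]
a=cv2.resize(a,(760,620),interpolation=cv2.INTER_CUBIC)
a=cv2.resize(load('wcase')['frame'][0:150,195:375,::-1],(480,400),interpolation=cv2.INTER_CUBIC)
b=cv2.resize(load('wdrv')['frame'][60:160,220:300,::-1],(320,400),interpolation=cv2.INTER_CUBIC)
b=np.clip(b.astype(float)*2.2,0,255).astype('uint8')
cv2.imwrite('pics/zoom.png',np.hstack([a,b]))"
```

```text
(no output)
```

View pics/zoom.png

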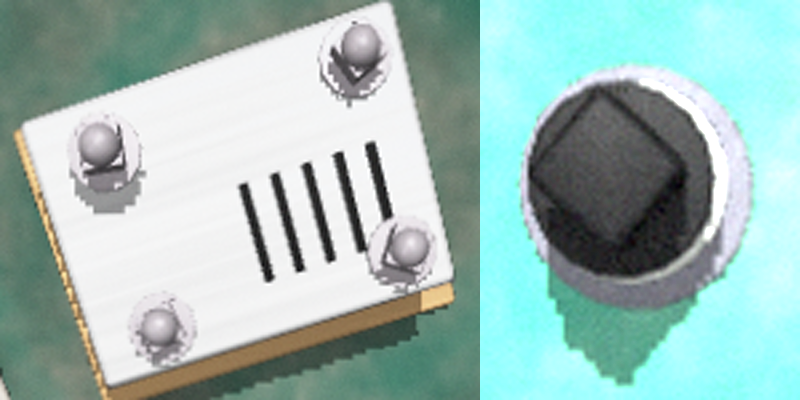

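The zoom shows the proud screw at crop (102,145): it is the only screw casting a clear shadow below its washer. The handle top is a tilted square.

```bash
python3 -c "
from h import *
a=load('wcase');d=load('wdrv');s=180/480
C=[at_z(a,(195+x*s,y*s),.052) for x,y in [(22,123),(388,2),(453,277),(108,385)]]
C=np.array(C);print(C.round(4));ctr=C.mean(0);print(ctr, [np.linalg.norm(C[i]-C[i-1]).round(4) for i in range(4)])
e=(C[1]-C[0])+(C[2]-C[3]);y=np.arctan2(e[1],e[0]);f=(C[0]-C[3])+(C[1]-C[2]);print('yaw',np.degrees(y),np.degrees(np.arctan2(f[1],f[0]))-90)
m=np.array([[np.cos(y),-np.sin(y)],[np.sin(y),np.cos(y)]])
print('screw by case',ctr[:2]+m@[-.042,.028])
print('washer px',at_z(a,(195+106*s,148*s),.0665),'dome',at_z(a,(195+101*s,146*s),.080))
P=np.array([at_z(d,(220+(x-480)/4,60+y/4),.095) for x,y in [(597,92),(685,178),(615,245),(530,172)]])
print(P.round(4),P.mean(0))
for i in range(4): v=P[i]-P[i-1];print(np.linalg.norm(v).round(4),np.degrees(np.arctan2(v[1],v[0]))%90)
print('collar',at_z(d,(220+140/4,60+177/4),.051))
print('tin',at_z(d,(328,158),.018))
print('head', [at_z(a,(195+x*s,y*s),.0775) for x,y in [(121,125),(124,170),(86,172)]])
"
```

```text
[[0.4494 0.2221 0.052 ]
 [0.5803 0.2613 0.052 ]
 [0.6091 0.1686 0.052 ]
 [0.4774 0.1284 0.052 ]]
[0.5290482  0.19508097 0.052     ] [np.float64(0.0978), np.float64(0.1366), np.float64(0.0971), np.float64(0.1377)]
yaw 16.835751981235717 16.98408626328279
screw by case [0.48073875 0.20971644]
washer px [0.48139745 0.210711   0.0665    ] dome [0.48143257 0.20879445 0.08      ]
[[ 0.4959 -0.1147  0.095 ]
 [ 0.5148 -0.1324  0.095 ]
 [ 0.4992 -0.1466  0.095 ]
 [ 0.4809 -0.1311  0.095 ]] [ 0.4976958  -0.13118934  0.095     ]
0.0223 47.6638368740681
0.0259 46.85759962495669
0.0211 42.37511220734865
0.024 49.87909284470584
collar [ 0.49750508 -0.12982665  0.051     ]
tin [ 0.57859376 -0.18705258  0.018     ]
head [array([0.48802543, 0.21575041, 0.0775    ]), array([0.48863789, 0.20170827, 0.0775    ]), array([0.47573972, 0.20114308, 0.0775    ])]
```

Estimates: driver axis at about (0.4975,-0.1305) with yaw about 47°, and screw at (0.4812,0.2095) with head yaw about 2.5°. I'll close on the driver at -43° and then at +47°, so it is centred both ways.

```bash
python3 -c "
from h import *
d=load('wdrv');print('brown',at_z(d,(128,28),.09),'purple',at_z(d,(384,50),.09))"
python3 -m jog '[[[0.044,-0.0115,0,0,0,0.15],[0.044,-0.0115,0,0,0,0],[0,0,0,0,0,0.15],[0,0,0,0,0,0.15],[0,0,0,0,0,0.15],[0,0,0,0,0,0.15],[0,0,0.03,0,0,0],[0,0,0.03,0,0,0],[0,0,0.02,0,0,0],[0,0,0,0,0,0],[0,0,0,0,0,0],[0,0,0,0,0,0]]]' 0.05 10; python3 -c "
from h import *
print(get_state()['q'],R.from_matrix(tool()[:3,:3]).as_matrix().round(3))"
```

```text
brown [ 0.39292206 -0.06914829  0.09      ] purple [ 0.6118069  -0.08662027  0.09      ]
clock: 3.6
tool_pos: [0.5045, -0.1307, 0.1268]
eef_rot: [0.917, 0.399, 0.001, 0.001]
contact_force: [0.2, -0.4, -0.5]
opening: 0.567
finger_force: 0.0
[ 1.64268331e-01  6.73254691e-01  1.28166711e-03  1.96246675e+00
 -1.72130054e-03  5.03781531e-01 -5.82902672e-01] [[ 0.681  0.732  0.002]
 [ 0.732 -0.681 -0.   ]
 [ 0.001  0.002 -1.   ]]
```

```bash
python3 -m jog '[[[-0.0048,-0.0051,0,0,0,0],[0,0,0.01,0,0,0],[0,0,0.02,0,0,0],[0,0,0.02,0,0,0],[0,0,0.018,0,0,0],[0,0,0,0,0,0],[0,0,0,0,0,0]]]'; python3 -m jog '[[[0,0,0,0,0,0],[0,0,0,0,0,0],[0,0,0,0,0,0],[0,0,0,0,0,0],[0,0,0,0,0,0],[0,0,0,0,0,0]]]' 0.015 5
```

```text
clock: 4.47
tool_pos: [0.4969, -0.1309, 0.058]
eef_rot: [0.917, 0.399, 0.0, 0.0]
contact_force: [0.1, -0.7, -0.7]
opening: 0.567
finger_force: 0.0
clock: 5.22
tool_pos: [0.4971, -0.1309, 0.0582]
eef_rot: [0.917, 0.399, 0.0, 0.0]
contact_force: [-0.9, 0.4, 5.3]
opening: 0.292
finger_force: 5.0
```

```bash
python3 -m jog '[[[0,0,0,0,0,0],[0,0,0,0,0,0],[0,0,0,0,0,-0.175],[0,0,0,0,0,-0.175],[0,0,0,0,0,-0.175],[0,0,0,0,0,-0.175],[0,0,0,0,0,-0.175],[0,0,0,0,0,-0.175],[0,0,0,0,0,-0.175],[0,0,0,0,0,-0.175],[0,0,0,0,0,-0.17],[0,0,0,0,0,0]]]' 0.05; python3 -m jog '[[[0,0,0,0,0,0],[0,0,0,0,0,0],[0,0,0,0,0,0],[0,0,0,0,0,0],[0,0,0,0,0,0],[0,0,0,0,0,0],[0,0,0,0,0,0]]]' 0.015 40
```

```text
clock: 6.72
tool_pos: [0.4964, -0.1309, 0.0576]
eef_rot: [0.368, 0.93, 0.0, -0.0]
contact_force: [-0.7, -0.4, -0.2]
opening: 0.568
finger_force: 0.0
clock: 7.6
tool_pos: [0.4968, -0.1308, 0.0579]
eef_rot: [0.367, 0.93, 0.0, 0.0]
contact_force: [-0.1, 0.4, -0.3]
opening: 0.283
finger_force: 39.9
```

```bash
python3 -m jog '[[[0,0,-0.01,0,0,0],[0,0,-0.03,0,0,0],[0,0,-0.03,0,0,0],[0,0,-0.03,0,0,0],[0,0,-0.01,0,0,0],[0,0,0,0,0,0]]]';python3 -m jog '[[[0.015,0.015,0,0,0,0],[0.03,0.03,0,0,0,0],[0.03,0.03,0,0,0,0],[0.035,0.035,0,0,0,0],[0.035,0.035,0,0,0,0],[0.035,0.035,0,0,0,0],[0.03,0.03,0,0,0,0],[0.02,0.02,0,0,0,0],[0.014,0.0076,0,0,0,0],[0,0,0,0,0,0]]]'; python3 -m jog '[[[0,0,0,0,0,-0.159],[0,0,0,0,0,-0.159],[0,0,0,0,0,-0.159],[0,0,0,0,0,-0.159],[0,0,0,0,0,-0.16],[0,0,0,0,0,0],[0,0,0,0,0,0],[0,0,0,0,0,0],[0,0,0,0,0,0]]]'
python3 - <<'E'
from h import *
t=tool();print(t.round(4),get_state()['q'].round(3))
w=cam('wrist','w3');s=cam('scene','s3');d=cam('side','d3')
m=t[:3,3]+t[:3,2]*.053
print(proj(s,m),proj(d,m),proj(w,m),proj(d,[.481,.2095,.0665]),proj(s,[.481,.2095,.0665]))
def cr(c,P,w=36,k=400):
    u,v=proj(c,P)[0].astype(int);f=c['frame'][v-w:v+w,u-w:u+w,::-1];return cv2.resize(f,(k,k),interpolation=cv2.INTER_CUBIC)
P=[.481,.2095,.10]
cv2.imwrite('pics/pre.png',np.hstack([cr(s,P),cr(d,P)]))
for c in (s,d): print(proj(c,P)[0].astype(int)-36)
E
```

```text
clock: 8.35
tool_pos: [0.4968, -0.131, 0.1681]
eef_rot: [0.367, 0.93, 0.0, 0.0]
contact_force: [0.6, -0.0, -1.2]
opening: 0.282
finger_force: 39.9
clock: 9.6
tool_pos: [0.4793, 0.2096, 0.1671]
eef_rot: [0.366, 0.931, -0.001, -0.001]
contact_force: [0.1, -0.8, -2.3]
opening: 0.286
finger_force: 39.9
clock: 10.72
tool_pos: [0.4804, 0.2093, 0.1679]
eef_rot: [-0.022, 1.0, -0.0, 0.0]
contact_force: [0.0, 0.1, -2.2]
opening: 0.286
finger_force: 39.9
[[-9.990e-01 -4.460e-02  3.000e-04  4.804e-01]
 [-4.460e-02  9.990e-01 -2.000e-04  2.093e-01]
 [-3.000e-04 -3.000e-04 -1.000e+00  1.679e-01]
 [ 0.000e+00  0.000e+00  0.000e+00  1.000e+00]] [-0.081  0.689 -0.696  1.894  0.615  0.784  0.498]
[[234.76333502 288.0851494 ]] [[280.19713909 264.76927799]] [[277.35412967 216.45535444]] [[280.46872051 290.06644262]] [[236.78096174 300.75036806]]
[199 256]
[244 236]
```

View pics/pre.png

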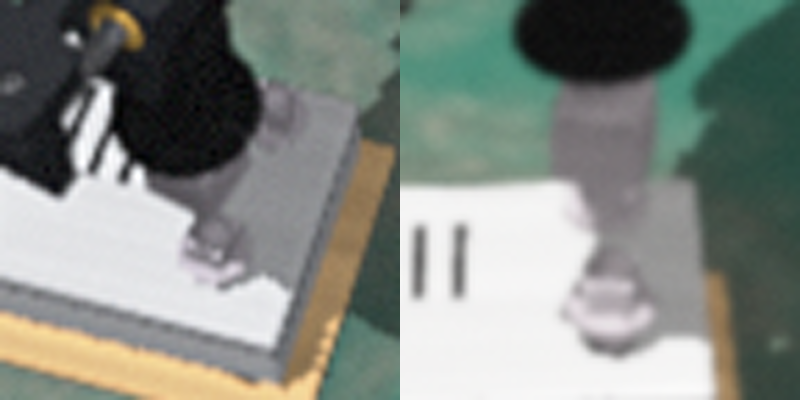

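The crops show the socket hanging just above the proud screw, at side crop x≈604 against ≈610 for the screw, so nearly aligned. I'll lower until the mouth is just around the dome and look again.

```bash
python3 -m jog '[[[0,0,0.015,0,0,0],[0,0,0.013,0,0,0],[0,0,0.004,0,0,0],[0,0,0,0,0,0],[0,0,0,0,0,0],[0,0,0,0,0,0]]]'
python3 - <<'E'
from h import *
t=tool();print(t[:3,3])
s=cam('scene','s4');d=cam('side','d4')
def cr(c,P,w=24,k=400):
    u,v=proj(c,P)[0].astype(int);f=c['frame'][v-w:v+w,u-w:u+w,::-1];return cv2.resize(f,(k,k),interpolation=cv2.INTER_CUBIC)
P=[.4804,.2095,.078]
for c in (s,d): print(proj(c,P)[0].astype(int)-24, [proj(c,np.array(P)+e)[0]-proj(c,P)[0] for e in np.eye(3)*.01])
cv2.imwrite('pics/pre2.png',np.hstack([cr(s,P),cr(d,P)]))
E
```

```text
clock: 11.62
tool_pos: [0.4807, 0.2095, 0.1362]
eef_rot: [-0.023, 1.0, 0.0, 0.0]
contact_force: [0.2, 0.4, -1.9]
opening: 0.285
finger_force: 39.9
[0.48066273 0.20954759 0.13618009]
[212 273] [array([-4.29112022, -2.57762861]), array([-3.20552338,  4.12759394]), array([-0.46905451, -2.58611841])]
[256 260] [array([-6.21932431, -0.95698675]), array([-1.72139724,  3.99073014]), array([-0.13094464, -5.1656962 ])]
```

View pics/pre2.png

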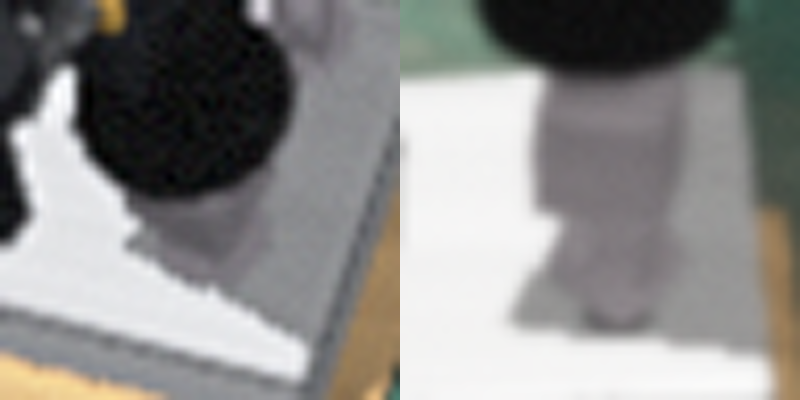

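The picture shows the mouth at about side crop (607,215) and the washer at about x=617, so the screw is about 1–1.5 mm further toward -x. I'll correct by 1 mm and lower while watching the force.

```bash
python3 -m jog '[[[0.001,0,0.003,0,0,0],[0,0,0.002,0,0,0],[0,0,0,0,0,0],[0,0,0,0,0,0]]]';  python3 -m jog '[[[0,0,0.001,0,0,0],[0,0,0.001,0,0,0],[0,0,0,0,0,0],[0,0,0,0,0,0]]]'
```

```text
clock: 12.22
tool_pos: [0.4794, 0.2094, 0.1308]
eef_rot: [-0.023, 1.0, 0.0, 0.0]
contact_force: [1.3, 0.5, -0.7]
opening: 0.288
finger_force: 39.9
clock: 12.72
tool_pos: [0.4794, 0.2094, 0.1288]
eef_rot: [-0.023, 1.0, 0.0, 0.0]
contact_force: [-0.0, 1.2, -1.9]
opening: 0.281
finger_force: 39.9
```

```bash
python3 -m jog '[[[0,0,0.001,0,0,0],[0,0,0.001,0,0,0],[0,0,0,0,0,0],[0,0,0,0,0,0]]]'; python3 -c "
from h import *
print(get_state()['contact_force'],get_state()['moment'],tool()[:3,3])"
```

```text
clock: 13.22
tool_pos: [0.4794, 0.2094, 0.1268]
eef_rot: [-0.023, 1.0, 0.0, 0.0]
contact_force: [0.4, -0.7, -2.2]
opening: 0.284
finger_force: 39.9
[ 0.3906508  -0.6828919  -2.15517086] [ 0.14028914 -0.01419631 -0.0273021 ] [0.4794214  0.20936526 0.12683211]
```

No contact with the mouth below the head's top, so the head is inside the socket. I'll continue down to the washer.

```bash
python3 -m jog '[[[0,0,0.002,0,0,0],[0,0,0.002,0,0,0],[0,0,0.001,0,0,0],[0,0,0,0,0,0],[0,0,0,0,0,0]]]';  python3 -m jog '[[[0,0,0.001,0,0,0],[0,0,0,0,0,0],[0,0,0,0,0,0]]]'
```

```text
clock: 13.85
tool_pos: [0.4795, 0.2094, 0.1218]
eef_rot: [-0.023, 1.0, 0.0, 0.0]
contact_force: [-0.1, 0.5, -2.0]
opening: 0.283
finger_force: 39.9
clock: 14.22
tool_pos: [0.4794, 0.2094, 0.1208]
eef_rot: [-0.023, 1.0, 0.0, 0.0]
contact_force: [0.9, 0.5, -1.4]
opening: 0.283
finger_force: 39.9
```

```bash
python3 -m jog '[[[0,0,0.001,0,0,0],[0,0,0,0,0,0],[0,0,0,0,0,0]]]'
```

```text
clock: 14.6
tool_pos: [0.4794, 0.2093, 0.1198]
eef_rot: [-0.023, 1.0, 0.0, 0.0]
contact_force: [-0.6, 0.8, -1.5]
opening: 0.284
finger_force: 39.9
```

```bash
python3 -m jog '[[[0,0,0.0007,0,0,0],[0,0,0,0,0,0],[0,0,0,0,0,0]]]'; python3 -m jog '[[[0,0,0.0007,0,0,0],[0,0,0,0,0,0],[0,0,0,0,0,0]]]'
```

```text
clock: 14.98
tool_pos: [0.4795, 0.2094, 0.1192]
eef_rot: [-0.023, 1.0, 0.0, 0.0]
contact_force: [0.0, -0.7, 0.0]
opening: 0.285
finger_force: 39.9
clock: 15.35
tool_pos: [0.4796, 0.2095, 0.1187]
eef_rot: [-0.023, 1.0, 0.0, 0.0]
contact_force: [-0.9, 0.4, 3.3]
opening: 0.284
finger_force: 39.9
```

```bash
python3 -m jog '[[[0,0,0.0008,0,0,0],[0,0,0,0,0,0],[0,0,0,0,0,0]]]'; python3 -m jog '[[[0,0,0.0006,0,0,0],[0,0,0,0,0,0],[0,0,0,0,0,0]]]'
```

```text
clock: 15.72
tool_pos: [0.4798, 0.2096, 0.1182]
eef_rot: [-0.023, 1.0, 0.0, 0.001]
contact_force: [0.4, -1.9, 6.8]
opening: 0.282
finger_force: 39.9
clock: 16.1
tool_pos: [0.48, 0.2097, 0.1178]
eef_rot: [-0.023, 1.0, 0.0, 0.001]
contact_force: [0.1, -0.9, 8.4]
opening: 0.284
finger_force: 40.0
```

```bash
python3 -m jog '[[[0,0,0.0009,0,0,0],[0,0,0,0,0,0],[0,0,0,0,0,0]]]'; python3 -m jog '[[[0,0,0,0,0,0.08],[0,0,0,0,0,0.08],[0,0,0.0001,0,0,0.08],[0,0,0.0001,0,0,0.08],[0,0,0,0,0,0]]]'; python3 -c "
from h import *
s=get_state();print(s['contact_force'],s['moment'],s['q'].round(2))"
```

```text
clock: 16.48
tool_pos: [0.4802, 0.2098, 0.1173]
eef_rot: [-0.023, 1.0, 0.0, 0.001]
contact_force: [-1.1, -1.5, 12.5]
opening: 0.284
finger_force: 40.0
clock: 17.1
tool_pos: [0.4801, 0.2098, 0.1171]
eef_rot: [0.137, 0.991, 0.0, 0.001]
contact_force: [-1.4, -1.3, 10.6]
opening: 0.284
finger_force: 40.0
[-1.44363454 -1.29503618 10.63396289] [-0.26286941  0.20898502 -0.00721098] [-0.18  0.74 -0.54  1.94  0.63  0.63  0.17]
```

```bash
python3 -m jog '[[[0,0,0.0006,0,0,0.1],[0,0,0.00013,0,0,0.1],[0,0,0.00013,0,0,0.1],[0,0,0.00013,0,0,0.1],[0,0,0.00013,0,0,0.1],[0,0,0,0,0,0]]]'
```

```text
clock: 17.85
tool_pos: [0.4803, 0.21, 0.1162]
eef_rot: [0.378, 0.926, 0.001, 0.001]
contact_force: [-1.1, -0.6, 12.4]
opening: 0.289
finger_force: 40.0
```

```bash
python3 -m jog '[[[0,0,0.0003,0,0,0.1],[0,0,0.00013,0,0,0.1],[0,0,0.00013,0,0,0.1],[0,0,0.00013,0,0,0.1],[0,0,0.00013,0,0,0.1],[0,0,0.00013,0,0,0.1],[0,0,0.00013,0,0,0.1],[0,0,0,0,0,0]]]'
```

```text
clock: 18.85
tool_pos: [0.4806, 0.2102, 0.1152]
eef_rot: [0.673, 0.74, 0.002, 0.001]
contact_force: [-0.5, 0.0, 13.7]
opening: 0.285
finger_force: 40.0
```

```bash
python3 -m jog '[[[0,0,0.0001,0,0,0.1],[0,0,0.00013,0,0,0.1],[0,0,0.00013,0,0,0.1],[0,0,0.00013,0,0,0.1],[0,0,0.00013,0,0,0.1],[0,0,0.00013,0,0,0.1],[0,0,0.00013,0,0,0.1],[0,0,0.00013,0,0,0.1],[0,0,0,0,0,0]]]'; python3 -c "
from h import *
s=get_state();print(s['contact_force'],s['moment'],s['q'].round(2))"
```

```text
clock: 19.98
tool_pos: [0.4811, 0.2099, 0.1142]
eef_rot: [0.908, 0.42, 0.002, 0.0]
contact_force: [-0.7, 0.1, 13.4]
opening: 0.279
finger_force: 39.9
[-0.72943895  0.07639942 13.36952273] [-0.19060332  0.16650719 -0.02221387] [-0.51  0.7   0.01  1.96 -0.02  0.48 -1.19]
```

```bash
python3 -m jog '[[[0,0,0.00013,0,0,0.1],[0,0,0.00013,0,0,0.1],[0,0,0.00013,0,0,0.1],[0,0,0.00013,0,0,0.1],[0,0,0.00013,0,0,0.1],[0,0,0.00013,0,0,0.1],[0,0,0.00013,0,0,0.1],[0,0,0.00013,0,0,0.1],[0,0,0.00013,0,0,0.1],[0,0,0.00013,0,0,0.1],[0,0,0,0,0,0]]]'; python3 -c "
from h import *
s=get_state();print(s['contact_force'],s['moment'],s['q'].round(2))"
```

```text
clock: 21.35
tool_pos: [0.481, 0.2091, 0.1129]
eef_rot: [0.998, -0.067, 0.002, -0.0]
contact_force: [-0.4, -1.5, 14.9]
opening: 0.283
finger_force: 40.0
[-0.41778412 -1.5417295  14.87359486] [-0.41592975  0.28735396  0.05689721] [-0.66  0.72  0.28  1.97 -0.39  0.49 -1.82]
```

TCP dropped about 4.2 mm at a steady 15–16 N push, which agrees with 3.2 rad × 1.25 mm. I'll lift off and check.

```bash
python3 -m jog '[[[0,0,-0.002,0,0,0],[0,0,-0.002,0,0,0],[0,0,-0.006,0,0,0],[0,0,-0.01,0,0,0],[0,0,-0.02,0,0,0],[0,0,-0.015,0,0,0],[0,0,0,0,0,0],[0,0,0,0,0,0]]]'
python3 - <<'E'
from h import *
print(tool()[:3,3],get_state()['q'].round(2))
s=cam('scene','s5');d=cam('side','d5')
o=load('s1'),load('d1')
def cr(c,P,w=40,k=300,n=0):
    u,v=proj(c,P)[0].astype(int);f=c['frame'][v-w:v+w,u-w:u+w,::-1];return cv2.resize(f,(k,k),interpolation=cv2.INTER_CUBIC)
P=[.481,.2095,.085]
cv2.imwrite('pics/post.png',np.vstack([np.hstack([cr(s,P),cr(d,P)]),np.hstack([cr(o[0],P),cr(o[1],P)])]))
E
```

```text
clock: 22.35
tool_pos: [0.479, 0.2094, 0.1661]
eef_rot: [0.998, -0.066, -0.0, 0.0]
contact_force: [0.0, -0.4, -2.0]
opening: 0.28
finger_force: 39.9
[0.4789793  0.20938316 0.16612207] [-0.71  0.64  0.34  1.93 -0.34  0.63 -1.85]
```

View pics/post.png

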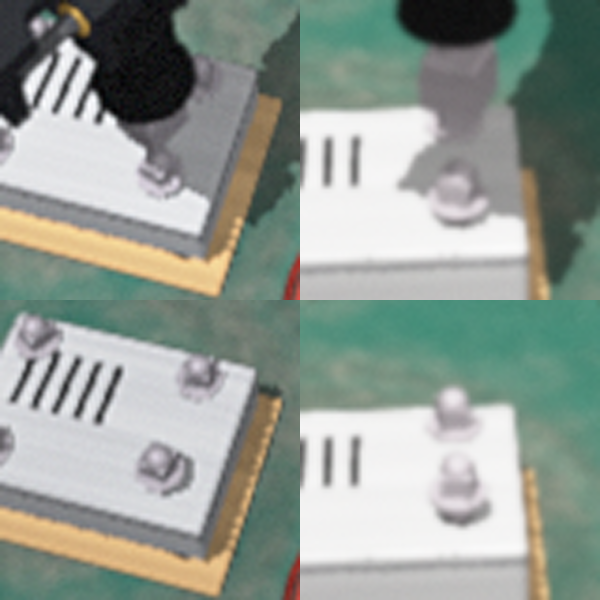

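The screw now sits clearly lower: its dome is at side crop (455,167), against 152 before. The driver hangs straight in the gripper. Now I'll take it back to the holder.

```bash
python3 -m jog '[[[0.003,0.016,0,0,0,0],[0.006,0.032,0,0,0,0],[0.008,0.04,0,0,0,0],[0.008,0.045,0,0,0,0],[0.008,0.045,0,0,0,0],[0.008,0.045,0,0,0,0],[0.008,0.045,0,0,0,0],[0.008,0.04,0,0,0,0],[0.0057,0.0266,0,0,0,0],[0,0,0,0,0,0],[0,0,0,0,0,0],[0,0,0,0,0,0]]]'
```

```text
clock: 23.95
tool_pos: [0.4969, -0.1291, 0.1662]
eef_rot: [0.998, -0.065, -0.0, -0.0]
contact_force: [-0.1, 0.5, -1.5]
opening: 0.289
finger_force: 39.9
```

```bash
python3 -m jog '[[[0,0.0018,0.01,0,0,0],[0,0,0.025,0,0,0],[0,0,0.02,0,0,0],[0,0,0.02,0,0,0],[0,0,0.015,0,0,0],[0,0,0.012,0,0,0],[0,0,0.004,0,0,0],[0,0,0,0,0,0],[0,0,0,0,0,0]]]'; python3 -m jog '[[[0,0,0.001,0,0,0],[0,0,0.0008,0,0,0],[0,0,0,0,0,0],[0,0,0,0,0,0]]]'
```

```text
clock: 25.08
tool_pos: [0.4973, -0.1325, 0.0609]
eef_rot: [0.998, -0.067, 0.001, 0.0]
contact_force: [-0.0, -0.3, -1.5]
opening: 0.286
finger_force: 39.9
clock: 25.58
tool_pos: [0.4969, -0.1324, 0.0587]
eef_rot: [0.998, -0.067, 0.0, -0.0]
contact_force: [0.6, -0.4, -0.8]
opening: 0.286
finger_force: 39.9
```

```bash
python3 -m jog '[[[0,-0.0015,0.0005,0,0,0],[0,0,0.0005,0,0,0],[0,0,0,0,0,0],[0,0,0,0,0,0]]]'
```

```text
clock: 26.08
tool_pos: [0.4972, -0.1307, 0.0578]
eef_rot: [0.998, -0.066, 0.0, -0.0]
contact_force: [-0.4, 1.1, 1.9]
opening: 0.284
finger_force: 39.9
```

Contact with the holder floor is at the original height. I'll release and retreat.

```bash
python3 -m jog '[[[0,0,0,0,0,0],[0,0,0,0,0,0],[0,0,0,0,0,0],[0,0,0,0,0,0],[0,0,-0.01,0,0,0],[0,0,-0.03,0,0,0],[0,0,-0.04,0,0,0],[0,0,-0.04,0,0,0],[-0.03,0,-0.02,0,0,0],[-0.04,0,0,0,0,0],[0,0,0,0,0,0],[0,0,0,0,0,0]]]' 0.05
python3 - <<'E'
from h import *
print(tool()[:3,3]);s=cam('scene','s6');d=cam('side','d6');o=load('s1')
def cr(c,x,y,w,h,k): return cv2.resize(c['frame'][y:y+h,x:x+w,::-1],(400,300),interpolation=cv2.INTER_CUBIC)
cv2.imwrite('pics/end.png',np.vstack([np.hstack([cr(s,170,150,200,150,4),cr(o,170,150,200,150,4)]),np.hstack([cr(d,200,160,200,150,4),cr(s,170,240,200,150,4)])]))
for p in ([.497,-.1308,.095],[.497,-.1308,.035]): print(proj(s,p),proj(d,p))
E
```

```text
clock: 27.58
tool_pos: [0.4287, -0.1217, 0.1982]
eef_rot: [0.998, -0.066, 0.001, 0.0]
contact_force: [0.7, -0.4, -0.3]
opening: 0.572
finger_force: 0.0
[ 0.42868294 -0.1217098   0.19818271]
[[316.93165898 179.33785028]] [[314.47216981 181.03610396]]
[[315.14144128 196.82533588]] [[314.02374082 205.40672008]]
```

View pics/end.png

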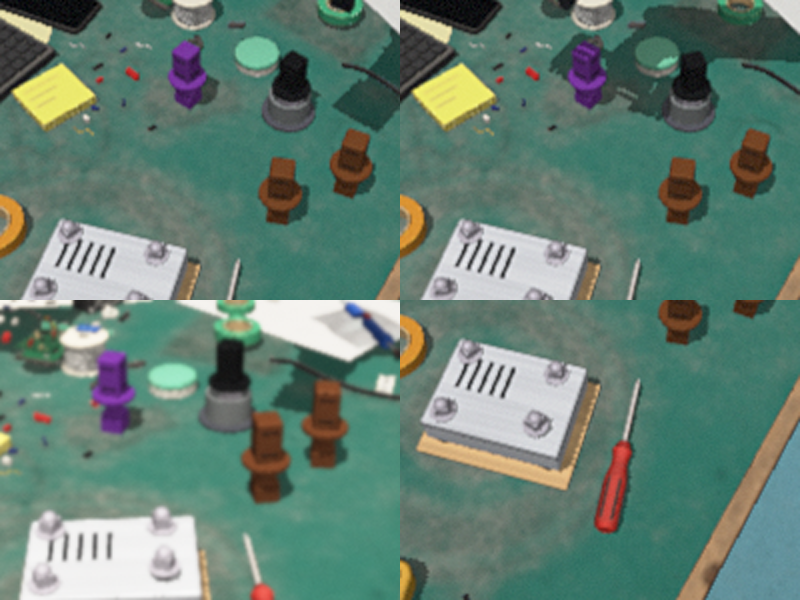

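The driver stands upright in its holder, and the tin and screwdriver are where they were. One numeric check of the screw's sink before handing in.

Run:
```python
from h import *
o,n=load('d1'),load('d6')
def g(c): return cv2.resize(cv2.cvtColor(c['frame'],cv2.COLOR_RGB2GRAY),None,fx=8,fy=8,interpolation=cv2.INTER_CUBIC)
a,b=g(o),g(n)
for nm,x,y in (('proud',.481,.2095),('other',.4645,.1565+.0),('other2',.561,.235)):
    z=.082 if nm=='proud' else .065
    u,v=(proj(o,[x,y,z])[0]*8).astype(int)
    t=a[v-60:v+30,u-50:u+50];w=b[v-120:v+90,u-80:u+80]
    r=cv2.matchTemplate(w,t,cv2.TM_CCOEFF_NORMED);_,m,_,l=cv2.minMaxLoc(r);print(nm,m,(l[0]-30)/8,(l[1]-60)/8)
```

```text
proud 0.9128234386444092 0.25 1.0
other 0.9996812343597412 0.0 0.0
other2 0.9996918439865112 0.0 0.0
```

Run:
```python
from h import *
for k in 'ds':
    o,n=load(k+'1'),load(k+'6')
    g=lambda c:cv2.cvtColor(c['frame'],cv2.COLOR_RGB2GRAY)
    u,v=proj(o,[.480,.2095,.078])[0].round().astype(int);print(k,u,v,'px per mm z',proj(o,[.48,.2095,.079])[0]-proj(o,[.48,.2095,.078])[0])
    print(np.hstack([g(o)[v-8:v+16,u-3:u+4],np.zeros((24,1),int),g(n)[v-8:v+16,u-3:u+4]]))
```

```text
d 281 284 px per mm z [-0.0128358  -0.51329849]
[[213 217 221 220 221 220 218   0 210 217 219 218 219 219 216]
 [217 219 221 221 218 219 219   0 215 218 220 219 217 218 218]
 [231 232 232 232 231 232 234   0 231 232 232 231 231 231 232]
 [239 238 237 236 237 238 239   0 239 240 240 239 240 240 240]
 [238 234 232 231 232 235 238   0 241 241 241 241 241 241 241]
 [229 224 224 228 229 229 231   0 241 240 238 237 238 238 241]
 [217 215 226 232 233 229 226   0 240 236 231 229 230 233 237]
 [207 213 229 235 234 230 220   0 235 229 225 224 226 227 230]
 [198 208 224 233 232 225 210   0 228 221 225 230 230 227 224]
 [195 201 214 224 223 215 200   0 215 213 226 235 234 229 221]
 [203 199 204 208 211 207 204   0 203 208 224 233 232 225 212]
 [209 200 197 199 202 208 208   0 198 201 215 225 224 214 203]
 [196 188 184 186 187 190 190   0 190 194 202 210 207 203 195]
 [185 174 173 174 173 172 168   0 179 184 189 190 193 195 193]
 [182 171 170 169 170 167 165   0 170 173 174 174 179 183 179]
 [182 175 174 174 173 172 168   0 168 170 167 165 168 171 164]
 [197 194 192 196 195 191 181   0 166 167 16
[... 1319 characters left out ...]
7  91]
 [167 153 138 118 112 119 168   0 133 121 132 152 125  94 115]
 [188 186 177 162 142 160 188   0 171 156 127 103 100 112 136]
 [191 189 194 188 181 182 176   0 190 185 162 135 138 163 168]
 [184 180 186 190 166 151 134   0 181 186 185 175 176 184 182]
 [196 192 196 189 136 119 139   0 176 167 179 183 175 154 147]
 [216 216 212 204 175 175 191   0 194 181 180 175 180 143 170]
 [217 218 215 216 214 216 215   0 216 217 205 190 202 190 213]
 [219 217 219 221 219 218 218   0 217 219 218 214 217 218 217]
 [217 218 218 219 220 219 220   0 218 219 217 216 221 219 218]
 [214 215 215 216 217 219 220   0 215 213 215 216 217 215 215]
 [221 217 218 218 217 215 217   0 218 217 217 215 216 214 214]]
```

The dome dropped 2.0 px in the side view, which is about 3.9 mm sunk.

```bash
python3 -c "
from plant import *
print(finish_job())"
```

```text
the job is handed in; nothing more can be done
None
```

The job is handed in: the screw sank about 3.9 mm by camera measurement, the driver stands upright in its holder, and the tin and screwdriver look unmoved; the interface returned no verdict.

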